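Gather the ointment tins in the corner next to the empty basket

ROBOT

A 6-joint arm with a two-finger parallel gripper is mounted at the origin on the work surface. World frame = base frame: x ahead of the robot, y to its left, z up, the work surface at z = 0. Lengths are in m, angles in rad, forces in N, time in s.
With the tool pointing down it reaches from about 0.35 to 0.975 m from the base axis. Payload 4.9 kg.
Tool frame: the origin (TCP) lies between the finger pads; the fingertips stand 19 mm ahead of it and the grasp point (between the pads) is the TCP; z points along the fingers, y is the line along which they close (so a half turn about z gives the same grasp; the last joint's range is limited). The gripper opens to 85 mm and grips with 20 to 120 N. Pads are 22 mm wide; open, the fingers measure 114 mm over their backs; the gripper's body (76 mm by 85 mm) begins 54 mm behind the grasp point. The pads swing forward as they close: fully open they stand 13 mm farther back than shut.
Start: joints at [1.123, 0.053, 1.613, -0, 1.476, -0.119], TCP at [0.202, 0.592, 0.228] pointing down, gripper open.
Joint ranges: [-3.01, 3.01], [-1.01, 2.22], [0.06, 2.58], [-1.02, 4.17], [0.09, 2.62], [-3.14, 3.14]. Speed limits (rad/s): [2.57, 2.57, 3.14, 3.14, 3.14, 3.14].

INTERFACE

Orientations are given as a rotation vector (axis times angle).
In Python, from station import ctrl gives the robot as it stands. The module is installed in compiled form; this text tells all that it offers.
- The arm moves only by the tool servo_tool, never from a script. Its argument "increments" is a list that holds one entry, the list of rows, each a list of 5 numbers: the finger opening in cm, from 0 to 8.54, then the shift along the tool's x, y, z in cm, then the turn about the tool's z in degrees. A call has 1 to 5 rows; each row is the pose to reach, as a shift and turn from the pose commanded when the call began, along the tool's axes at that moment; what a row does not reach only later rows make up. A row lasts 1/10 s, in which the tool goes at most 50 mm and 8.59 degrees, less where a joint would pass 70% of its speed; a pose out of reach is approached as far as the arm can. A call with a gripper value outside its range is refused whole. The fingers move at their own pace and stop on an object; "newtons" is the grip in N (left out, the last holds). Time passes only in rows, so rows that repeat a pose let the fingers close. It gives the time, the measured TCP pose, the force, the opening and the grip force at its end, in the units of the state.
- ctrl.get_obs(): the state, without advancing time (a new reading comes with each control period).
- ctrl.get_image(name): name is "side" or "top"; returns a dict with "img" (400x640x3 uint8, red, green, blue), "fx", "fy", "cx", "cy" (pixels), "rvec" (rotation vector, rad) and "tvec" (3), from world to camera coordinates, as OpenCV has them. Camera axes: x right, y down, z forward; pixel columns grow to the right and rows downward; lengths in m; the calibration is good to about 2 mm. A picture is of the moment at which its call begins. There is no depth.
- ctrl.finish_job(): hands the job in; it is judged then, once.
The state is a dict: "t": time; "q": joint angles; "dq": joint speeds; "effort": joint torques, N m; "tool_pos": TCP position; "tool_rot": TCP orientation; "contact_force": force on the tool from outside, world axes, zero at the start; "wrist_torque": the same for the moment, N m; "opening": finger opening in m; "grip_force": force on a finger pad.
Only numpy, scipy, OpenCV 4.12 (cv2) and the standard library are available. Lean on these libraries where they do the work, as an engineer would, in place of code of your own. Each camera call takes 0.05 s, during which the arm holds its last target. There are 200 camera calls.

TASK

Three small ointment tins lie scattered in the grey carrying tote. Look which of the two blue baskets beside it is empty, then lift the tote clear of the bench by its handle and tilt it until all three tins have slid together into its far corner (the end away from the robot) on the empty basket's side. Finish holding the tote like that, in the air, still and clearly tilted; do not put it down or let go, and leave everything else on the bench undisturbed.

Things in the scene. Friction and masses are not known exactly. Their poses are not given: they have to be found in the camera images.
- tote: loose open grey plastic tote, 220 mm long (own x), 160 mm wide (own y), walls 60 mm high, 4 mm thick (floor too), about 0.3 kg. A rigid handle bar bridges it crosswise over its middle on two posts. Origin: centre of the underside; x points to the far end (away from the robot, within 20 degrees), y left, z up. Tins slide on its floor (friction about 0.13): 30 degrees or so of slope brings them home
- handle (a point): centre of the tote's handle bar, 126 mm above the tote's underside. The bar runs along the tote's y over the full width (about 148 mm free between the posts); its section is 16 mm along the tote's x by 22 mm high; grip it across its 16 mm from above. The tote balances under it
- far_left (a point): inner floor corner of the tote at its far (+x), left (+y) end: (106, 76, 4) mm in the tote's frame
- far_right (a point): inner floor corner of the tote at its far (+x), right (-y) end: (106, -76, 4) mm in the tote's frame
- tin1: flat round aluminium ointment tin with a white lid, 1 of 3, 34 mm across, 14 mm high, 25 g, lying flat and loose on the tote's floor. Origin: centre of its underside
- tin2: flat round aluminium ointment tin with a white lid, 2 of 3, 34 mm across, 14 mm high, 25 g, lying flat and loose on the tote's floor. Origin: centre of its underside
- tin3: flat round aluminium ointment tin with a white lid, 3 of 3, 34 mm across, 14 mm high, 25 g, lying flat and loose on the tote's floor. Origin: centre of its underside
- basket_empty: the empty one of two equal slatted blue baskets, fixed on the bench, 200 mm (own x) by 140 mm (own y), 70 mm high; one stands to the left of the tote (+y of the bench), the other to the right (-y), and which is which varies. Origin: centre of the underside
- basket_full: the other basket, same size, packed with cartons that stand up to 104 mm high. Origin: centre of the underside
- pill_bottle: bystander: loose amber tablet jar, 46 mm across, 85 mm high, just beyond the tote's far end. Origin: centre of the underside
- small_carton: bystander: loose white carton 45 x 75 x 30 mm just beyond the tote's far end. Origin: centre of the underside
- tape_roll: bystander: loose roll 60 mm across, 20 mm high, just left of the tote. Origin: centre of the underside
- pen: bystander: loose marker 120 mm long (own y), 12 mm thick, just right of the tote. Origin: centre of the underside
- cream_jar: bystander: loose white jar 60 mm across, 55 mm high. Origin: centre of the underside
- stapler: bystander: loose black stapler 120 mm long, 32 mm wide, 50 mm high. Origin: centre of the underside

How it is judged:
At the end, for the whole second after the job is handed in: The tote is held by the fingers (over 2 N), tilted more than 0.2 rad, at rest, touching no basket or bystander, with its low far corner on the empty basket's side more than 20 mm above the bench, and all three tins at rest with their origins within 95 mm of that inner floor corner (((world y of basket_empty above 0 m and distance between each of tin1, tin2, tin3 and far_left below 0.095 m and height (world z) of far_left above 0.02 m) or (world y of basket_empty below 0 m and distance between each of tin1, tin2, tin3 and far_right below 0.095 m and height (world z) of far_right above 0.02 m)) and angle between tote's own z axis and vertical above 0.2 rad and contact force between tote and the fingers above 2 N and linear speed of tote below 0.02 m/s and angular speed of tote below 0.1 rad/s and linear speed of each of tin1, tin2, tin3 below 0.03 m/s and contact force between tote and pill_bottle below 0.2 N and contact force between tote and small_carton below 0.2 N and contact force between tote and tape_roll below 0.2 N and contact force between tote and pen below 0.2 N and contact force between tote and cream_jar below 0.2 N and contact force between tote and stapler below 0.2 N and contact force between tote and basket_empty below 0.2 N and contact force between tote and basket_full below 0.2 N); the arm keeps its last pose, push and grip.
It fails at once if a bystander is moved more than 25 mm (distance of any of pill_bottle, small_carton, tape_roll, pen, cream_jar, stapler from where it was at the start of the episode above 0.025 m).
It also fails if it takes over 40 s, if anything falls off the work surface, if the arm or the gripper's body presses on something with over 40 N, if the wrist force passes 120 N, or if a joint passes its speed limit or range.

## Working session

There is one attempt and no reset: what is moved stays moved. The work goes in short steps, Python scripts to look and compute and a tool call to move; the robot and the scene stay as the last step left them, time stands still between calls to the robot, and variables do not carry over. Pictures are saved under pics/ and viewed, at most 10 in all, crops included, and the job is handed in when it is done.

Besides the shell and the picture viewer there is one more tool, called after "Emit:" by a JSON object that holds its "fn" and its "kwargs". servo_tool: Moves the arm, as the interface text tells. Its arguments: {"type":"object","properties":{"increments":{"type":"array"},"newtons":{"type":"number"}},"required":["increments"]}

```bash
mkdir -p pics; cat > h.py <<'E'
import numpy as np, cv2
from station import ctrl
def grab(n,f):
    d=ctrl.get_image(n); cv2.imwrite(f'pics/{f}.png',d['img'][:,:,::-1]); np.save(f'pics/{f}.npy',d,allow_pickle=True); return d
def load(f): return np.load(f'pics/{f}.npy',allow_pickle=True).item()
def ray(d,u,v,z):
    R=cv2.Rodrigues(np.array(d['rvec'],float))[0]; t=np.array(d['tvec'],float).ravel()
    c=-R.T@t; r=R.T@np.array([(u-d['cx'])/d['fx'],(v-d['cy'])/d['fy'],1.]); return c+r*(z-c[2])/r[2]
def proj(d,P):
    K=np.array([[d['fx'],0,d['cx']],[0,d['fy'],d['cy']],[0,0,1.]])
    return cv2.projectPoints(np.array(P,float).reshape(-1,1,3),np.array(d['rvec'],float),np.array(d['tvec'],float),K,None)[0].reshape(-1,2)
E
python3 - <<'E'
from h import *
grab('top','t0');grab('side','s0');print(ctrl.get_obs())
E
```

```text
{'t': 0.1, 'q': array([ 1.12297899e+00,  5.32906539e-02,  1.61416161e+00,  4.17900942e-06,
        1.47601162e+00, -1.18966956e-01]), 'dq': array([ 1.12049496e-03, -3.53312986e-03, -2.75813050e-03,  9.86149491e-05,
        8.27850755e-04, -1.18333531e-04]), 'effort': array([-8.56994266e-04, -3.94904423e+01, -3.71361959e+01, -1.66577938e-04,
        3.95604133e-03,  1.72956870e-06]), 'tool_pos': array([0.20157532, 0.59099433, 0.22688315]), 'tool_rot': array([-5.14146656e-01, -3.09869930e+00,  2.81977400e-03]), 'contact_force': array([ 0.00526981,  0.26069775, -0.05118464]), 'wrist_torque': array([0.0184052 , 0.02912433, 0.0168589 ]), 'grip_force': 0.0, 'opening': 0.08515094505420648}
```

View pics/t0.png

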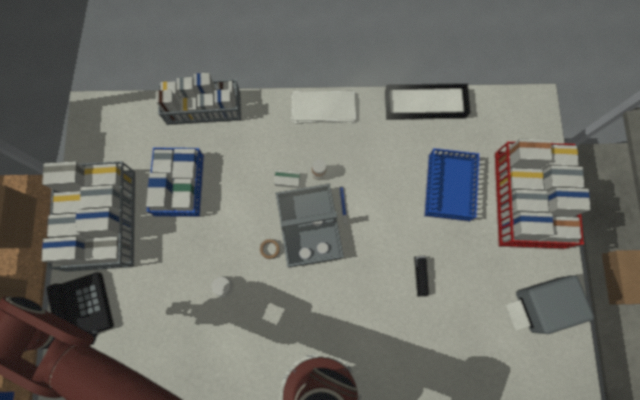

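View pics/s0.png

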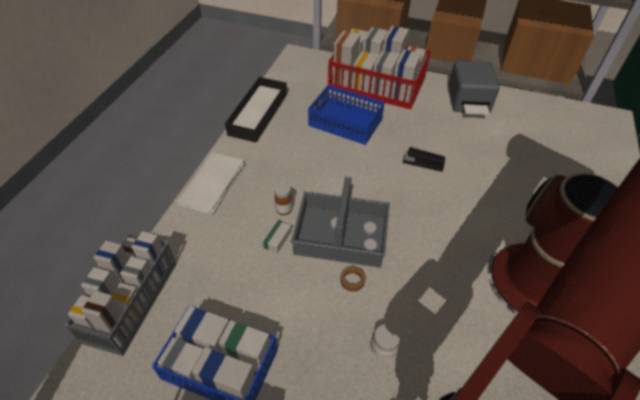

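The full basket is on the left (top px 175,182) and the empty one on the right (452,185), so the target is far_right. The tote spans about (278–350, 185–267), with the bar across it near row 225.

```bash
python3 - <<'E'
from h import *
for f,(a,b,c,e) in {'t0':(155,285,250,380),'s0':(165,275,280,400)}.items():
    im=load(f)['img'][a:b,c:e,::-1]; im=cv2.resize(im,None,fx=4.5,fy=4.5,interpolation=cv2.INTER_CUBIC); cv2.imwrite(f'pics/{f}c.png',cv2.convertScaleAbs(im,alpha=1.4)); print(im.shape)
E
```

```text
(585, 585, 3)
(495, 540, 3)
```

View pics/t0c.png

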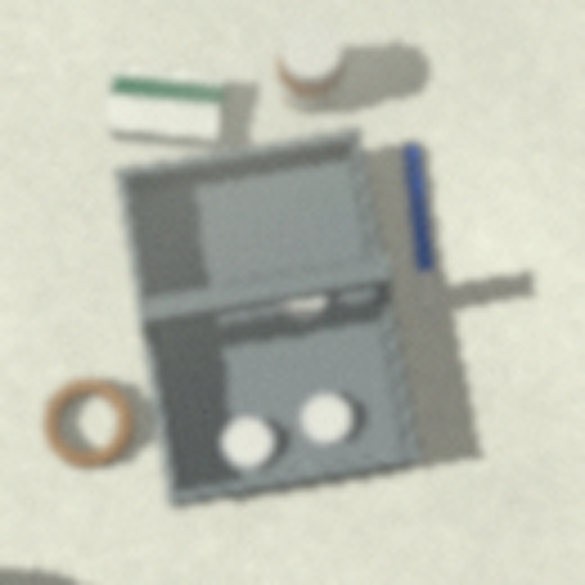

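View pics/s0c.png

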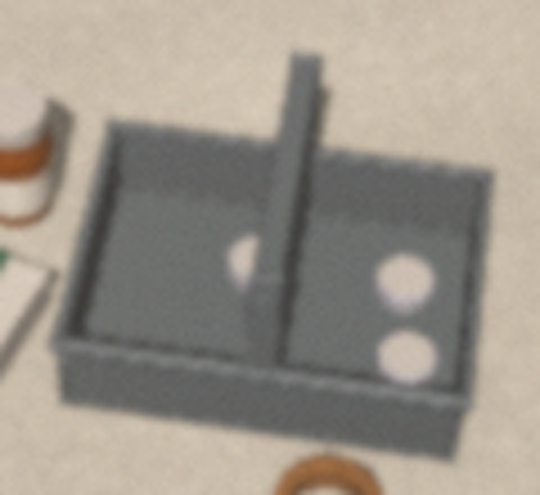

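In the top crop, the rim corners are at about (119,172), (357,132), (418,462) and (175,503). The bar's top midline runs from (143,307) to (390,272). Two tins are at the near end and one is just behind the bar.

```bash
python3 - <<'E'
from h import *
d=load('t0'); P=lambda u,v,z: ray(d,250+u/4.5,155+v/4.5,z)
c=[P(*p,.06) for p in [(119,172),(357,132),(418,462),(175,503)]]
for p in c: print(p.round(3))
print('sides',[round(np.linalg.norm(c[i]-c[(i+1)%4]),3) for i in range(4)],'centre',np.mean(c,0))
v=c[0]+c[1]-c[2]-c[3]; print('yaw',np.degrees(np.arctan2(v[1],v[0])))
a,b=P(143,307,.137),P(390,272,.137); print('bar',a,b,(a+b)/2,np.linalg.norm(a-b),np.degrees(np.arctan2(-(a-b)[0],(a-b)[1])))
s=load('s0'); S=lambda u,v,z: ray(s,280+u/4.5,165+v/4.5,z)
for p in [(112,122),(492,173),(466,404),(55,347)]: print('side',S(*p,.06).round(3))
from scipy.spatial.transform import Rotation as R
o=ctrl.get_obs(); print(R.from_rotvec(o['tool_rot']).as_matrix().round(3))
E
```

```text
[0.58  0.117 0.06 ]
[ 0.605 -0.042  0.06 ]
[ 0.384 -0.075  0.06 ]
[0.36  0.081 0.06 ]
sides [np.float64(0.161), np.float64(0.224), np.float64(0.159), np.float64(0.223)] centre [0.48221393 0.02030937 0.06      ]
yaw 8.918652498766809
bar [0.47410827 0.09628546 0.137     ] [ 0.49316331 -0.05736282  0.137     ] [0.48363579 0.01946132 0.137     ] 0.15482535071090991 7.069573089122628
side [ 0.604 -0.033  0.06 ]
side [ 0.386 -0.068  0.06 ]
side [0.363 0.092 0.06 ]
side [0.578 0.128 0.06 ]
[[-0.946  0.323 -0.001]
 [ 0.323  0.946 -0.002]
 [ 0.    -0.002 -1.   ]]
```

Emit:
{"fn": "servo_tool", "kwargs": {"increments": [[[8.5, -3.5, -3.3, 0, 0], [8.5, -7, -6.6, 0, 0], [8.5, -10.5, -9.9, 0, 0], [8.5, -14, -13.2, 0, 0], [8.5, -17.5, -16.5, 0, 0]]]}}

```text
t: 0.6
tool_pos: [0.3144, 0.377, 0.2275]
tool_rot: [-0.513, -3.099, 0.001]
contact_force: [-0.1, 0.6, 1.3]
opening: 0.0849
grip_force: 0.0
```

Emit:
{"fn": "servo_tool", "kwargs": {"increments": [[[8.5, -3.5, -3.3, 0, 0], [8.5, -7, -6.6, 0, 0], [8.5, -10.5, -9.9, 0, 0], [8.5, -14, -13.2, 0, 0], [8.5, -17.5, -16.5, 0, 0]]]}}

```text
t: 1.1
tool_pos: [0.4267, 0.1643, 0.2277]
tool_rot: [0.514, 3.099, 0.0]
contact_force: [0.1, 1.0, 0.6]
opening: 0.0853
grip_force: 0.0
```

Emit:
{"fn": "servo_tool", "kwargs": {"increments": [[[8.5, -3.5, -3.3, 0, 0], [8.5, -7.3, -6.7, 0, 8], [8.5, -7.3, -6.7, 0, 16], [8.5, -7.3, -6.7, 0, 24], [8.5, -7.3, -6.7, 0, 32]]]}}

```text
t: 1.6
tool_pos: [0.4738, 0.0785, 0.2273]
tool_rot: [-1.358, -2.831, 0.001]
contact_force: [-0.4, -0.2, 0.2]
opening: 0.0849
grip_force: 0.0
```

Emit:
{"fn": "servo_tool", "kwargs": {"increments": [[[8.5, 0, 0, 0, 8], [8.5, 0, 0, 0, 16], [8.5, 0, 0, 0, 24], [8.5, 0, 0, 0, 30.3], [8.5, 0, 0, 0, 30.3]]]}}

```text
t: 2.1
tool_pos: [0.4736, 0.0792, 0.2275]
tool_rot: [-2.042, -2.386, 0.001]
contact_force: [-0.5, -0.6, 0.4]
opening: 0.0852
grip_force: 0.0
```

```bash
cat > st.py <<'E'
from h import *
from scipy.spatial.transform import Rotation as R
o=ctrl.get_obs(); print(o['t'],o['tool_pos'],o['q'].round(3),o['grip_force'],o['opening'],o['contact_force'].round(2)); print(R.from_rotvec(o['tool_rot']).as_matrix().round(3))
E
python3 st.py; python3 - <<'E'
from h import *
d=grab('top','t1'); cv2.imwrite('pics/t1c.png',cv2.resize(d['img'][130:290,230:390,::-1],None,fx=3.7,fy=3.7,interpolation=cv2.INTER_CUBIC))
E
```

```text
2.1 [0.47363713 0.07917043 0.22747164] [ 0.01  -0.304  1.939 -0.     1.508 -0.144] 0.0 0.08522032180165018 [-0.46 -0.58  0.37]
[[-0.154  0.988 -0.001]
 [ 0.988  0.154 -0.   ]
 [ 0.    -0.001 -1.   ]]
```

View pics/t1c.png

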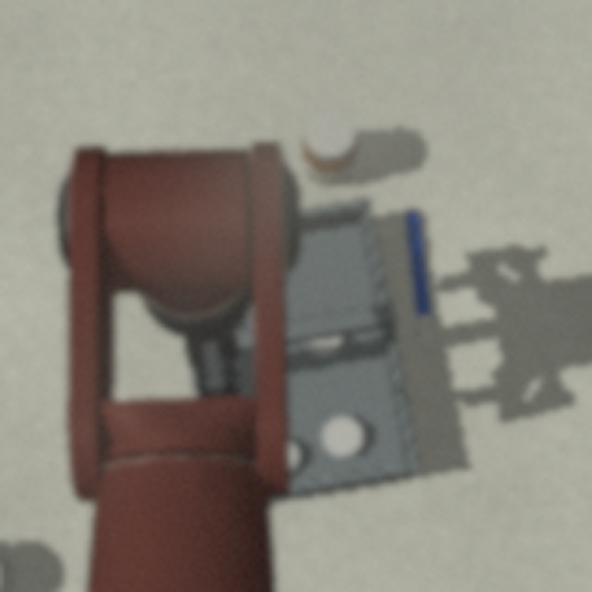

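The arm covers the tote's left half. The tool is over the bar's left part and the shadow shows the open fingers straddling it. Next I descend and grip.

Emit:
{"fn": "servo_tool", "kwargs": {"increments": [[[8.5, 0, 0, 3, 0], [8.5, 0, 0, 6, 0], [8.5, 0, 0, 8.5, 0], [8.5, 0, 0, 10.2, 0], [8.5, 0, 0, 10.2, 0]]]}}

```text
t: 2.65
tool_pos: [0.4715, 0.0791, 0.1226]
tool_rot: [-2.038, -2.385, 0.007]
contact_force: [0.4, -0.8, -0.3]
opening: 0.0853
grip_force: 0.0
```

Emit:
{"fn": "servo_tool", "kwargs": {"increments": [[[5, 0, 0, 0, 0], [3, 0, 0, 0, 0], [2, 0, 0, 0, 0], [1.5, 0, 0, 0, 0], [0.5, 0, 0, 0, 0]]], "newtons": 100}}

```text
t: 3.15
tool_pos: [0.4749, 0.0793, 0.1274]
tool_rot: [2.042, 2.385, 0.003]
contact_force: [-2.4, 0.9, 5.9]
opening: 0.0129
grip_force: 83.5
```

Emit:
{"fn": "servo_tool", "kwargs": {"increments": [[[0, 0, 0, 0, 0], [0, 0, 0, 0, 0], [0, 0, 0, 0, 0], [0, 0, 0, 0, 0], [0, 0, 0, 0, 0]]], "newtons": 100}}

```text
t: 3.65
tool_pos: [0.475, 0.0793, 0.1275]
tool_rot: [2.042, 2.385, 0.003]
contact_force: [-0.2, 0.8, 5.9]
opening: 0.0122
grip_force: 98.2
```

Emit:
{"fn": "servo_tool", "kwargs": {"increments": [[[0, 0, 0, -0.5, 0], [0, 0, 0, -1.5, 0], [0, 0, 0, -2.5, 0], [0, 0, 0, -3.5, 0], [0, 0, 0, -4.5, 0]]]}}

```text
t: 4.15
tool_pos: [0.4739, 0.0792, 0.1718]
tool_rot: [-2.043, -2.386, -0.0]
contact_force: [0.1, -0.1, -3.5]
opening: 0.0122
grip_force: 98.1
```

```bash
python3 st.py; python3 - <<'E'
from h import *
d=grab('side','s1'); cv2.imwrite('pics/s1c.png',cv2.resize(d['img'][120:300,240:440,::-1],None,fx=3,fy=3,interpolation=cv2.INTER_CUBIC))
E
```

```text
4.15 [0.4738791  0.07918822 0.17181949] [ 0.01  -0.263  2.     0.     1.405 -0.144] 98.07094216346741 0.012221276930348232 [ 0.06 -0.06 -3.49]
[[-0.154  0.988 -0.   ]
 [ 0.988  0.154  0.   ]
 [ 0.    -0.    -1.   ]]
```

View pics/s1c.png

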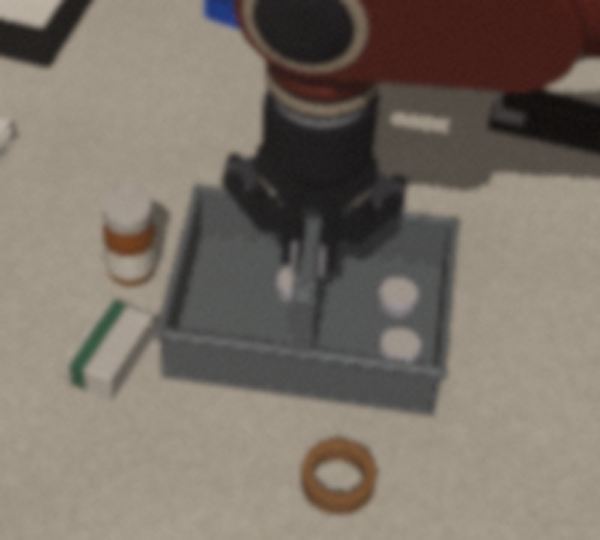

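The tote hangs level at 45 mm, clear of everything. I'll raise it further, then ease the grip so it swings right-side-down.

Emit:
{"fn": "servo_tool", "kwargs": {"increments": [[[0, 0, 0, -2, 0], [0, 0, 0, -5, 0], [0, 0, 0, -8.5, 0], [0, 0, 0, -12, 0], [0, 0, 0, -14, 0]]]}}

```text
t: 4.7
tool_pos: [0.4748, 0.0791, 0.315]
tool_rot: [2.041, 2.383, 0.005]
contact_force: [0.7, -0.5, -3.9]
opening: 0.0121
grip_force: 98.3
```

Emit:
{"fn": "servo_tool", "kwargs": {"increments": [[[0, 0, 0, -1.5, 0], [0, 0, 0, -3, 0], [0, 0, 0, -4, 0], [0, 0, 0, -4.5, 0], [0, 0, 0, -4.5, 0]]]}}

```text
t: 5.2
tool_pos: [0.4741, 0.0792, 0.3561]
tool_rot: [2.043, 2.386, 0.0]
contact_force: [0.5, -0.4, -4.7]
opening: 0.0122
grip_force: 98.3
```

Emit:
{"fn": "servo_tool", "kwargs": {"increments": [[[0, 0, 0, 0, 0], [0, 0, 0, 0, 0], [0, 0, 0, 0, 0], [0, 0, 0, 0, 0], [0, 0, 0, 0, 0]]], "newtons": 20}}

```text
t: 5.7
tool_pos: [0.4739, 0.0792, 0.3558]
tool_rot: [-2.043, -2.386, 0.0]
contact_force: [-0.5, -0.1, -3.8]
opening: 0.0124
grip_force: 98.3
```

```bash
python3 st.py; python3 - <<'E'
from h import *
print(ctrl.get_obs()['wrist_torque'])
d=grab('side','s2'); cv2.imwrite('pics/s2c.png',cv2.resize(d['img'][60:300,200:460,::-1],None,fx=2.4,fy=2.4,interpolation=cv2.INTER_CUBIC))
E
```

```text
5.7 [0.4738868  0.07917555 0.35577452] [ 0.011 -0.341  1.758 -0.     1.725 -0.144] 98.29292178153992 0.012407149697103083 [-0.47 -0.1  -3.75]
[[-0.154  0.988 -0.   ]
 [ 0.988  0.154 -0.   ]
 [ 0.    -0.    -1.   ]]
[0.22629566 0.03486333 0.01295443]
```

View pics/s2c.png

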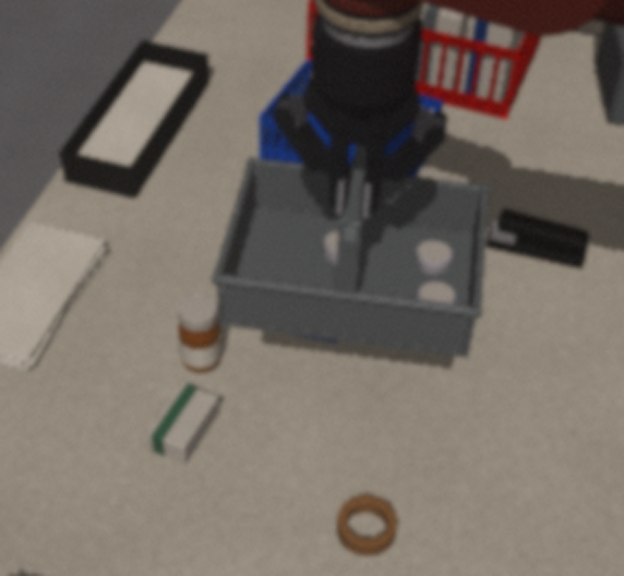

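The tote is still level and the grip still reads 98 N, so lowering "newtons" had no effect by itself. I'll loosen through the finger opening in very small steps.

Emit:
{"fn": "servo_tool", "kwargs": {"increments": [[[1.25, 0, 0, 0, 0], [1.25, 0, 0, 0, 0]]], "newtons": 20}}

```text
t: 5.95
tool_pos: [0.474, 0.0792, 0.3561]
tool_rot: [2.043, 2.386, 0.0]
contact_force: [-1.1, 0.1, -3.2]
opening: 0.0133
grip_force: 81.3
```

Emit:
{"fn": "servo_tool", "kwargs": {"increments": [[[1.3, 0, 0, 0, 0], [1.3, 0, 0, 0, 0]]], "newtons": 20}}

```text
t: 6.15
tool_pos: [0.474, 0.0792, 0.356]
tool_rot: [2.043, 2.386, 0.0]
contact_force: [0.1, 0.0, -4.0]
opening: 0.0135
grip_force: 69.9
```

Emit:
{"fn": "servo_tool", "kwargs": {"increments": [[[1.4, 0, 0, 0, 0], [1.4, 0, 0, 0, 0]]]}}

```text
t: 6.35
tool_pos: [0.474, 0.0792, 0.356]
tool_rot: [2.043, 2.386, 0.0]
contact_force: [0.4, -1.1, -3.9]
opening: 0.0139
grip_force: 46.9
```

Emit:
{"fn": "servo_tool", "kwargs": {"increments": [[[1.45, 0, 0, 0, 0], [1.45, 0, 0, 0, 0]]]}}

```text
t: 6.55
tool_pos: [0.474, 0.0792, 0.356]
tool_rot: [-2.043, -2.386, 0.0]
contact_force: [-0.7, -0.4, -3.6]
opening: 0.0148
grip_force: 35.2
```

```bash
python3 -c "
from h import *
o=ctrl.get_obs();print(o['wrist_torque'],o['grip_force'],o['opening'])"
```

```text
[ 0.26149502 -0.07300424  0.00515668] 35.2223002910614 0.014765097124181165
```

Emit:
{"fn": "servo_tool", "kwargs": {"increments": [[[1.5, 0, 0, 0, 0], [1.5, 0, 0, 0, 0]]]}}

```text
t: 6.75
tool_pos: [0.4739, 0.0791, 0.356]
tool_rot: [2.043, 2.386, -0.0]
contact_force: [-0.6, -0.1, -4.5]
opening: 0.0152
grip_force: 23.3
```

```bash
cat > tr.py <<'E'
from h import *
o=ctrl.get_obs();print(o['wrist_torque'],o['grip_force'],o['opening'])
d=load('s2')['img'].astype(int); n=grab('side','tmp')['img'].astype(int)
print('changed px',(abs(d-n).max(2)[60:300,200:460]>40).sum())
E
python3 tr.py
```

```text
[0.19118162 0.00893285 0.02169918] 23.260453641414642 0.015235211289443409
changed px 138
```

Emit:
{"fn": "servo_tool", "kwargs": {"increments": [[[1.53, 0, 0, 0, 0], [1.53, 0, 0, 0, 0]]]}}

```text
t: 7.0
tool_pos: [0.474, 0.0791, 0.356]
tool_rot: [2.043, 2.386, -0.0]
contact_force: [0.1, 0.6, -4.5]
opening: 0.0155
grip_force: 15.3
```

```bash
python3 tr.py
```

```text
[1.24268635e-01 6.44780097e-05 1.31913619e-02] 15.310525596141815 0.015455227769446784
changed px 1653
```

It has started to rotate, so I'll hold here.

Emit:
{"fn": "servo_tool", "kwargs": {"increments": [[[1.53, 0, 0, 0, 0], [1.53, 0, 0, 0, 0], [1.53, 0, 0, 0, 0]]]}}

```text
t: 7.35
tool_pos: [0.474, 0.0791, 0.356]
tool_rot: [2.043, 2.386, -0.0]
contact_force: [0.6, -0.3, -4.6]
opening: 0.0153
grip_force: 14.5
```

```bash
python3 tr.py; python3 - <<'E'
from h import *
d=load('tmp'); cv2.imwrite('pics/s3c.png',cv2.resize(d['img'][60:300,200:460,::-1],None,fx=2.4,fy=2.4,interpolation=cv2.INTER_CUBIC))
E
```

```text
[-0.00513282 -0.01998606  0.00313408] 14.524520337581635 0.015332902534017036
changed px 2572
```

View pics/s3c.png

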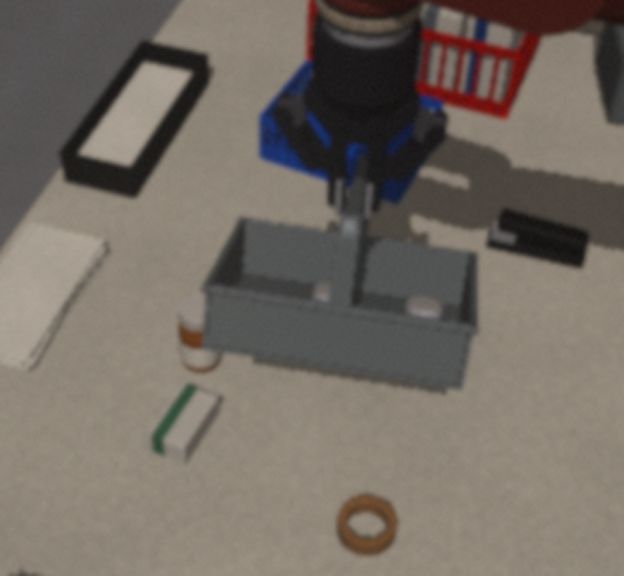

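The tote now hangs with its right side well down and its torque near zero, and the tins are against the right (back) wall. I'll re-grip hard. Then I'll use forward jerks that start gently and stop sharply, so the tins slide along the wall to the far end.

Emit:
{"fn": "servo_tool", "kwargs": {"increments": [[[1.3, 0, 0, 0, 0], [0.5, 0, 0, 0, 0], [0, 0, 0, 0, 0], [0, 0, 0, 0, 0], [0, 0, 0, 0, 0]]], "newtons": 100}}

```text
t: 7.9
tool_pos: [0.474, 0.0792, 0.356]
tool_rot: [2.043, 2.386, -0.0]
contact_force: [0.4, -0.3, -3.8]
opening: 0.0119
grip_force: 98.1
```

Emit:
{"fn": "servo_tool", "kwargs": {"increments": [[[0, 0, 1, 0, 0], [0, 0, 3, 0, 0], [0, 0, 6, 0, 0], [0, 0, 10, 0, 0], [0, 0, 15, 0, 0]]]}}

```text
t: 8.4
tool_pos: [0.6238, 0.1026, 0.3563]
tool_rot: [2.043, 2.386, 0.001]
contact_force: [0.8, 0.3, -3.7]
opening: 0.0116
grip_force: 98.3
```

Emit:
{"fn": "servo_tool", "kwargs": {"increments": [[[0, 0, 0, 0, 0], [0, 0, 0, 0, 0], [0, 0, 0, 0, 0], [0, 0, 0, 0, 0]]]}}

```text
t: 8.8
tool_pos: [0.6217, 0.1023, 0.3573]
tool_rot: [2.042, 2.385, 0.002]
contact_force: [0.9, 0.3, -4.2]
opening: 0.0119
grip_force: 98.7
```

```bash
python3 - <<'E'
from h import *
print(ctrl.get_obs()['wrist_torque'])
a=grab('side','s4'); b=grab('top','t4')
A=cv2.resize(a['img'][60:260,160:440,::-1],None,fx=1.4*2,fy=2.8,interpolation=cv2.INTER_CUBIC)
cv2.imwrite('pics/s4c.png',np.hstack([cv2.resize(a['img'][80:320,160:420,::-1],(400,370),interpolation=cv2.INTER_CUBIC),cv2.resize(b['img'][60:300,220:480,::-1],(400,370),interpolation=cv2.INTER_CUBIC)]))
E
```

```text
[ 0.08847768  0.04106289 -0.00188386]
```

View pics/s4c.png

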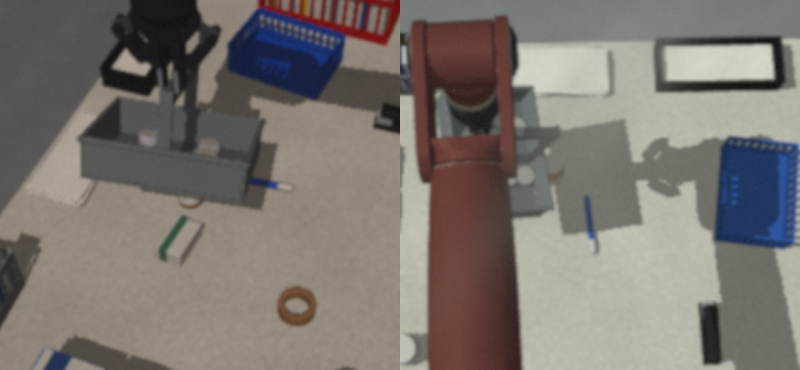

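One tin is now ahead of the bar and another just behind it (side crop 148,135 and 208,147). I'll repeat the jerk, returning with a gentle stop.

Emit:
{"fn": "servo_tool", "kwargs": {"increments": [[[0, 0, -5, 0, 0], [0, 0, -9, 0, 0], [0, 0, -12, 0, 0], [0, 0, -14, 0, 0], [0, 0, -15, 0, 0]]]}}

```text
t: 9.4
tool_pos: [0.4722, 0.079, 0.3572]
tool_rot: [2.042, 2.385, 0.003]
contact_force: [-0.2, 0.3, -4.5]
opening: 0.0118
grip_force: 98.7
```

Emit:
{"fn": "servo_tool", "kwargs": {"increments": [[[0, 0, 1, 0, 0], [0, 0, 3, 0, 0], [0, 0, 6, 0, 0], [0, 0, 10, 0, 0], [0, 0, 15, 0, 0]]]}}

```text
t: 9.9
tool_pos: [0.6241, 0.1027, 0.3565]
tool_rot: [2.042, 2.386, 0.002]
contact_force: [-0.3, -0.3, -2.8]
opening: 0.0118
grip_force: 98.8
```

Emit:
{"fn": "servo_tool", "kwargs": {"increments": [[[0, 0, 0, 0, 0], [0, 0, 0, 0, 0], [0, 0, 0, 0, 0]]]}}

```text
t: 10.2
tool_pos: [0.6225, 0.1023, 0.356]
tool_rot: [2.043, 2.386, 0.0]
contact_force: [0.6, 1.6, -3.5]
opening: 0.0118
grip_force: 98.9
```

Emit:
{"fn": "servo_tool", "kwargs": {"increments": [[[0, 0, -5, 0, 0], [0, 0, -9, 0, 0], [0, 0, -12, 0, 0], [0, 0, -14, 0, 0], [0, 0, -15, 0, 0]]]}}

```text
t: 10.7
tool_pos: [0.4721, 0.079, 0.3578]
tool_rot: [2.041, 2.384, 0.004]
contact_force: [-0.0, 1.0, -4.8]
opening: 0.0116
grip_force: 98.9
```

Emit:
{"fn": "servo_tool", "kwargs": {"increments": [[[0, 0, 1, 0, 0], [0, 0, 3, 0, 0], [0, 0, 6, 0, 0], [0, 0, 10, 0, 0], [0, 0, 15, 0, 0]]]}}

```text
t: 11.2
tool_pos: [0.624, 0.1027, 0.3569]
tool_rot: [2.042, 2.385, 0.003]
contact_force: [0.3, 0.4, -3.7]
opening: 0.0115
grip_force: 98.9
```

Emit:
{"fn": "servo_tool", "kwargs": {"increments": [[[0, 0, 0, 0, 0], [0, 0, 0, 0, 0], [0, 0, 0, 0, 0], [0, 0, 0, 0, 0]]]}}

```text
t: 11.6
tool_pos: [0.6218, 0.1023, 0.3574]
tool_rot: [2.042, 2.385, 0.003]
contact_force: [0.0, -0.7, -3.3]
opening: 0.0117
grip_force: 99.0
```

```bash
python3 - <<'E'
from h import *
print(ctrl.get_obs()['wrist_torque'])
a=grab('side','s5'); b=grab('top','t5')
c=lambda d,r: cv2.resize(d['img'][r[0]:r[0]+110,r[1]:r[1]+130,::-1],(400,338),interpolation=cv2.INTER_CUBIC)
cv2.imwrite('pics/s5c.png',np.hstack([c(a,(120,200)),c(b,(100,230))]))
E
```

```text
[0.03617844 0.06952309 0.00106759]
```

View pics/s5c.png

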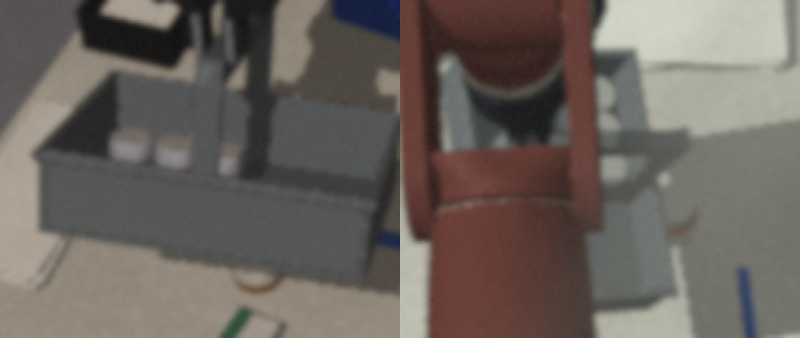

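The three tins stand in a row at the far right corner (side crop 130, 172 and 228, row 150), with small gaps left. Softer nudges should close them up without bouncing.

Emit:
{"fn": "servo_tool", "kwargs": {"increments": [[[0, 0, -2.5, 0, 0], [0, 0, -4.5, 0, 0], [0, 0, -6, 0, 0], [0, 0, -7, 0, 0], [0, 0, -7.5, 0, 0]]]}}

```text
t: 12.2
tool_pos: [0.5472, 0.0906, 0.357]
tool_rot: [2.042, 2.385, 0.002]
contact_force: [0.5, 0.5, -4.8]
opening: 0.0115
grip_force: 98.9
```

Emit:
{"fn": "servo_tool", "kwargs": {"increments": [[[0, 0, 0.5, 0, 0], [0, 0, 1.5, 0, 0], [0, 0, 3, 0, 0], [0, 0, 5, 0, 0], [0, 0, 7.5, 0, 0]]]}}

```text
t: 12.7
tool_pos: [0.6239, 0.1025, 0.3557]
tool_rot: [2.043, 2.386, 0.0]
contact_force: [-0.1, 0.7, -4.4]
opening: 0.0117
grip_force: 99.0
```

Emit:
{"fn": "servo_tool", "kwargs": {"increments": [[[0, 0, 0, 0, 0], [0, 0, 0, 0, 0], [0, 0, 0, 0, 0]]]}}

```text
t: 13.0
tool_pos: [0.6223, 0.1023, 0.3556]
tool_rot: [-2.043, -2.386, 0.001]
contact_force: [-0.1, 0.4, -4.0]
opening: 0.0116
grip_force: 99.0
```

Emit:
{"fn": "servo_tool", "kwargs": {"increments": [[[0, 0, -2.5, 0, 0], [0, 0, -4.5, 0, 0], [0, 0, -6, 0, 0], [0, 0, -7, 0, 0], [0, 0, -7.5, 0, 0]]]}}

```text
t: 13.5
tool_pos: [0.5472, 0.0907, 0.3566]
tool_rot: [2.043, 2.386, 0.001]
contact_force: [0.7, -0.5, -4.0]
opening: 0.0116
grip_force: 98.9
```

Emit:
{"fn": "servo_tool", "kwargs": {"increments": [[[0, 0, 0.5, 0, 0], [0, 0, 1.5, 0, 0], [0, 0, 3, 0, 0], [0, 0, 5, 0, 0], [0, 0, 7.5, 0, 0]]]}}

```text
t: 14.0
tool_pos: [0.6239, 0.1026, 0.3556]
tool_rot: [-2.043, -2.386, -0.0]
contact_force: [0.8, -0.1, -3.0]
opening: 0.0119
grip_force: 98.9
```

Emit:
{"fn": "servo_tool", "kwargs": {"increments": [[[0, 0, 0, 0, 0], [0, 0, 0, 0, 0], [0, 0, 0, 0, 0], [0, 0, 0, 0, 0]]]}}

```text
t: 14.4
tool_pos: [0.622, 0.1023, 0.3562]
tool_rot: [2.043, 2.386, 0.0]
contact_force: [0.0, -0.0, -3.5]
opening: 0.012
grip_force: 99.0
```

```bash
cat > tins.py <<'E'
from h import *
import sys
f=sys.argv[1]
if f=='s6': grab('side','s6')
d=load(f); im=cv2.cvtColor(np.ascontiguousarray(d['img'][120:230,200:330]),cv2.COLOR_RGB2LAB)
c=im[40:62,33:82]  # tin strip
print('brightness (max over rows)',c[:,:,0].max(0)); print('a',c[8:16,:,1].mean(0).round().astype(int))
E
python3 tins.py s5; python3 tins.py s6
```

```text
brightness (max over rows) [ 96  95  95 116 133 142 147 147 147 145 143 139 134 126 118 107  99 106
 123 134 141 144 145 147 147 144 139 131 116 103  97  94  93  94  94  95
  94  97 122 139 143 139 131 118 104  95  93  94  95]
a [128 128 128 128 129 130 129 129 129 129 129 129 129 129 129 129 129 129
 129 130 130 130 130 130 130 130 130 130 129 128 128 128 128 128 128 127
 127 128 129 130 130 130 130 130 130 130 129 128 128]
brightness (max over rows) [ 95  96  94 121 135 143 146 147 146 143 139 137 130 124 115 106 100 114
 128 137 142 147 149 149 147 143 138 127 112 104  98  95  94  96  95  95
  94  94 115 133 137 133 126 113 102  93  93  94  92]
a [128 128 128 129 129 129 129 129 130 130 130 129 130 129 129 129 129 129
 130 130 130 130 130 130 130 130 130 130 129 128 128 127 127 127 127 127
 127 128 129 130 130 130 130 130 129 129 128 128 128]
```

```bash
python3 - <<'E'
from h import *
d=load('s6'); k=130/400
obj=np.array([[110,80,60],[-110,80,60],[110,-80,60],[-110,-80,60],[110,80,0]],float)/1000
px=np.array([[38,155],[385,205],[113,75],[400,118],[42,230]],float)*k+[200,120]
K=np.array([[d['fx'],0,d['cx']],[0,d['fy'],d['cy']],[0,0,1.]])
ok,rv,tv=cv2.solvePnP(obj,px,K,None,flags=cv2.SOLVEPNP_SQPNP)
ok,rv,tv=cv2.solvePnP(obj,px,K,None,rv,tv,True)
print('resid',(cv2.projectPoints(obj,rv,tv,K,None)[0].reshape(-1,2)-px).round(1).tolist())
Rc=cv2.Rodrigues(np.array(d['rvec'],float))[0]; t=np.array(d['tvec'],float).ravel()
Rw=Rc.T@cv2.Rodrigues(rv)[0]; p=Rc.T@(tv.ravel()-t)
print('z axis',Rw[:,2].round(3),'tilt',np.arccos(Rw[2,2]),'handle',(p+Rw@[0,.0,.126]).round(3),'grip pt d55',(p+Rw@[0,.055,.126]).round(3),'far_right',(p+Rw@[.106,-.076,.004]).round(3))
dd=dict(d,rvec=rv.ravel(),tvec=tv.ravel())   # tote frame rays
g=cv2.cvtColor(np.ascontiguousarray(d['img']),cv2.COLOR_RGB2GRAY)
m=np.zeros_like(g); m[155:180,233:282]=(g[155:180,233:282]>105)
n,l,s,c=cv2.connectedComponentsWithStats(m)
for i in range(1,n):
    if s[i][4]<8: continue
    x,y,w,h,a=s[i]; print(s[i],c[i].round(1),'ctr@z11',(ray(dd,*c[i],.011)*1000).round(0),'edges x',[(ray(dd,e,c[i][1],.011)*1000).round(0)[:2] for e in (x-.5,x+w-.5)])
for X in (89,55,21): print(X,proj(dd,[[X/1000,-.059,.018],[X/1000,-.059,.004]]).round(1).tolist())
E
```

```text
resid [[1.6, -1.2], [-1.1, -0.2], [-0.9, -0.5], [0.9, 0.2], [-0.4, 1.7]]
z axis [ 0.021 -0.407  0.913] tilt 0.42023478140579706 handle [0.624 0.059 0.33 ] grip pt d55 [0.614 0.108 0.352] far_right [0.739 0.059 0.194]
[236 164  12   9  85] [241.3 168. ] ctr@z11 [ 90. -61.  11.] edges x [array([102., -56.]), array([ 77., -67.])]
[250 166  11   9  83] [255.6 170. ] ctr@z11 [ 57. -62.  11.] edges x [array([ 70., -57.]), array([ 46., -67.])]
[271 169   5   8  28] [273.2 172.8] ctr@z11 [ 16. -62.  11.] edges x [array([ 21., -60.]), array([ 11., -64.])]
89 [[241.6, 165.6], [241.3, 171.2]]
55 [[256.2, 167.8], [255.8, 173.5]]
21 [[270.9, 170.1], [270.4, 175.8]]
```

The pose fit agrees with the gripper:
- **Tilt:** 0.42 rad, right side down.
- **far_right:** 0.194 m above the bench.
- **Tins:** at tote x ≈ 90, 57 and 22 mm along the right wall. The farthest is about 86 mm from the corner, inside the 95 mm limit.

The tote is still, so I'm handing the job in.

```bash
python3 -c "
from station import ctrl
print(ctrl.finish_job())"
```

```text
the job is handed in; nothing more can be done
None
```

The job is handed in with no verdict returned: the tote is held still in the air, tilted about 0.42 rad, with all three tins in its far-right corner on the empty basket's side, the farthest about 86 mm from the corner by my last camera measurement.

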